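# Spread a snap ring over a valve ball's axle stub and hold it at its groove

## Robot

A 7-joint arm with a two-finger parallel gripper is mounted at the origin on the work surface. World frame = base frame: x ahead of the robot, y to its left, z up, the work surface at z = 0. Lengths are in m, angles in rad, forces in N, time in s.
With the tool pointing down it reaches from about 0.35 to 0.9 m from the base axis. Payload 8.1 kg.
Tool frame: the origin (TCP) lies at the centre of the arm's flange, where the gripper is bolted on; the fingertips stand 178 mm ahead of it and the grasp point (between the pads) lies 159 mm ahead of it; z points along the fingers, y is the line along which they close (so a half turn about z gives the same grasp; the last joint's range is limited). The gripper opens to 92 mm and grips with 3 to 60 N. Pads are 19 mm wide; open, the fingers measure 130 mm over their backs; the gripper's body (75 mm by 190 mm) begins 47 mm behind the grasp point.
Start: joints at [1.246, 0.434, 0.025, 1.573, -0.012, 1.134, -0.075], TCP at [0.137, -0.61, 0.405] pointing down, gripper open.
Joint ranges: [-2.62, 2.62], [-0.44, 2.09], [-1.27, 1.32], [0.08, 2.57], [-1.32, 4.46], [0.12, 2], [-2.74, 2.74]. Speed limits (rad/s): [2.22, 2.22, 3.01, 3.01, 3.14, 3.14, 3.14].

## Interface

Orientations are given as a rotation vector (axis times angle).
In Python, from cell import arm gives the robot as it stands. The module is installed in compiled form; this text tells all that it offers.
- The arm moves only by the shell command python3 -m inch 'ROWS' [FORCE]. ROWS is text: rows parted by semicolons, each of 5 numbers parted by spaces: the shift along the tool's x, y, z in m, then the turn about the tool's z in rad, then the finger opening in m, from 0 to 0.0918. In form: x y z roll fingers; .... A call has 1 to 5 rows; each row is the pose to reach, as a shift and turn from the pose commanded when the call began, along the tool's axes at that moment; what a row does not reach only later rows make up. A row lasts 1/10 s, in which the tool goes at most 50 mm and 8.59 degrees, less where a joint would pass 70% of its speed; a pose out of reach is approached as far as the arm can. A call with a gripper value outside its range is refused whole. The fingers move at their own pace and stop on an object; FORCE is the grip in N (left out, the last holds). Time passes only in rows, so rows that repeat a pose let the fingers close. It gives the time, the measured TCP pose, the force, the opening and the grip force at its end, in the units of the state.
- arm.observe(): the state, without advancing time (a new reading comes with each control period).
- arm.get_image(name): name is "side" or "top" or "wrist"; returns the picture (384x512x3 uint8, red, green, blue); there is no depth.
- arm.get_calibration(name): a dict with "intrinsics" (3x3 intrinsics, pixels), "pose" (4x4, takes a point from camera to world coordinates). Camera axes: x right, y up, looking along -z (the intrinsics and any distortion apply to the point x, -y, -z); pixel columns grow to the right and rows downward; lengths in m; the calibration is good to about 2 mm. A picture is of the moment at which its call begins: read the wrist's pose just before it. get_calibration takes no time and is no camera call; for the wrist camera it gives the pose at the moment of the call.
- arm.sign_off(): hands the job in; it is judged then, once.
Trained networks look in the newest picture that a camera, given by its name, has taken for a name from the list of things; names that differ only in an ending like _2 or _b are one class to them, and where a whole thing is asked for, a point or a joint stands for the part that bears it (a point fixed in the world has none). Each returns a list of dicts, best first, with "conf" (0 to 1); they miss things now and then, are a little off and sometimes report something else, mostly with a low value. They report only what shows in the picture. A call takes as long as a camera call. They do not tell look-alikes from the thing itself.
- arm.look_for(camera, query): "point" ([row, column] in pixels, amid what is visible of it).
- arm.silhouettes(camera, query): "region" (384x512 bool, what is visible of it) and "point" ([row, column] in pixels, amid what is visible of it).
- arm.place_of(camera, query): "point" ([row, column] in pixels: a listed point, or the origin of a listed thing).
The state is a dict: "clock": time; "joints": joint angles; "dq": joint speeds; "joint_efforts": joint torques, N m; "position": TCP position; "ee_rot": TCP orientation; "force": force on the tool from outside, world axes, zero at the start; "ft_torque": the same for the moment, N m; "width": opening from 0.0 (shut) to 1.0 (fully open); "gripper_force": force on a finger pad.
Only numpy, scipy, OpenCV 4.12 (cv2) and the standard library are available. Lean on these libraries where they do the work, as an engineer would, in place of code of your own. Each camera call takes 0.05 s, during which the arm holds its last target. There are 200 camera calls.

## Task

Push the open fixture drawer, which carries a steel valve ball with its axle stub upright, fully home until it seats past its catch. Then take the snap-ring pliers by both handles, squeeze them fully so that the ring on their tips is spread, lift them off their rest and lower the spread ring over the stub until it lies level with the groove just above the brass bearing, touching the bearing lightly at most. Finish there while still holding the pliers squeezed, the ring spread around the stub; do not let go, and leave the small loose things close by where they are.

Things in the scene. Friction and masses are not known exactly. Their poses are not given: they have to be found in the camera images.
- drawer (a joint): Opening of the fixture drawer in m: 0 is fully home at its stop; starts 0.05 to 0.08 open. Pushing its front panel along +x of point drawer_front (away from the robot) closes it. Sliding takes about 2 N; a spring catch, felt from 10 mm before home, takes about 7 N to pass and then draws the drawer the last 4 mm home.
- drawer_front (a point): Middle of the outer face of the drawer's flat yellow front panel (150 mm wide, 4 to 60 mm above the bench, nothing sticks out). x: the closing direction, turned up to 0.25 rad from straight ahead; z up. Rides on the drawer, 92 mm in front of the stub's axis, 32 mm above the bench.
- groove (a point): Centre of the groove in the upright steel axle stub, 100 mm above the bench; rides on the drawer, axes as drawer_front. Groove: diameter 34 mm, 6 mm high (97 to 103 mm above the bench). Stub above it: diameter 39 mm to height 118 mm, then tapers to 28 mm at its top, 126 mm. Below it a brass bearing, diameter 56 mm, top at 97 mm, stops the ring.
- pliers: Snap-ring pliers, about 0.25 kg, lying level on the rest. Origin: underside of the pivot plate (50 x 30 x 8 mm) under the pivot; x to the tips, z up. Two black handles, 35 to 105 mm behind the pivot, z 0 to 20 mm, flat outer faces. Squeezing them spreads the tips, up to a stop (see point handles). Jaws reach 62 mm ahead of the pivot; the bent-down tips carry the ring by its lugs; it stays on them.
- handles (a point): Where to grip: midway between the handles, 60 mm behind the pivot, half way up the handles. x to the tips; pinch along y. Width over the handles here: 46 mm open (each 0.167 rad from parallel, 60 mm at the rear end), 26 mm fully squeezed, then parallel. The spring resists with up to about 6 N per handle and opens them when released.
- ring_seat (a point): Fixed in the pliers' frame, 62 mm ahead of the pivot, 6 mm below the origin (16 mm below the handles point), axes as pliers: the point of the ring's middle plane through which the stub's axis must pass when the ring is fully spread. The ring (4 mm thick, rim 6 mm wide) then clears the stub by 3 mm fore and aft, more at the sides.
- ring (a joint): Opening angle of the snap ring in rad: 0 relaxed (inner diameter 36 mm, too small for the stub), 0.60 when the handles are fully squeezed.
- unit: The fixture, fixed to the bench: grey open-topped housing 165 x 150 mm, 52 mm high, and in it the drawer with ball and stub. Origin: at the bench, where the stub's axis stands when the drawer is home; x is the closing direction, z up.
- rest: Fixed wooden block on a steel foot that carries the pliers' pivot plate: 50 x 50 mm, 45 mm high, foot 70 x 80 mm; origin at the bench under the block, x the way the pliers point at the start.
- ball_a: Bystander: loose steel valve ball, 52 mm in diameter, 39 mm high, in the middle of the bench; origin at its underside.
- washer_box: Bystander: small open grey box, 50 x 50 x 22 mm; origin at its underside.
- mug: Bystander: white mug, 80 mm in diameter, 90 mm high; origin at its underside.
- screwdriver: Bystander: screwdriver lying on the bench.
Mind the look-alikes: they are no part of the job. What is shaped like the rest but orange or purple is not meant. There is more than one size of the unit; the job needs the smaller.

How it is judged:
On the way, in this order (a step that is already met when the one before it is completed fails the run):
1. the drawer is pushed fully home and seated (value of joint drawer below 0.002 m), for 0.2 s.
2. the pliers are squeezed and lifted off the rest with the ring spread (value of joint ring above 0.48 rad and height (world z) of pliers above 0.07 m and contact force between pliers and the fingers above 3 N and contact force between pliers and rest below 0.1 N), for 0.2 s.
At the end, for the whole second after the job is handed in: Drawer home within 3 mm; gripper holds the squeezed pliers (over 3 N), off the rest, still, within 0.15 rad of level; ring spread (above 0.48 rad), seat point within 7 mm of the stub axis, ring within 3.5 mm of the groove height, pressing with under 20 N (value of joint drawer below 0.003 m and value of joint ring above 0.48 rad and horizontal distance between ring_seat and groove below 0.007 m and z of ring_seat in the frame of groove between -0.0035 and 0.0035 m and angle between the z axis of pliers and the z axis of groove, either way round below 0.15 rad and contact force between pliers and the fingers above 3 N and contact force between pliers and rest below 0.1 N and contact force between pliers and unit below 20 N and linear speed of pliers below 0.02 m/s); the arm keeps its last pose, push and grip.
It fails at once if a bystander is shifted by more than 30 mm (distance of any of ball_a, washer_box, mug, screwdriver from where it was at the start of the episode above 0.03 m).
It also fails if it takes over 64 s, if anything falls off the work surface, if the arm or the gripper's body presses on something with over 40 N, if the wrist force passes 120 N, or if a joint passes its speed limit or range.

## Working session

There is one attempt and no reset: what is moved stays moved. The work goes in short steps, Python scripts to look and compute and a shell command to move; the robot and the scene stay as the last step left them, time stands still between calls to the robot, and variables do not carry over. Pictures are saved under pics/ and viewed, at most 10 in all, crops included, and the job is handed in when it is done.

```bash
mkdir -p pics
cat > h.py <<'E'
import numpy as np, cv2
from scipy.spatial.transform import Rotation as R
from cell import arm
def ray(cam,px,z):
    c=arm.get_calibration(cam);K=c["intrinsics"];P=np.array(c["pose"])
    d=np.linalg.inv(K)@[px[1],px[0],1];d=P[:3,:3]@[d[0],-d[1],-d[2]]
    o=P[:3,3];return o+d*(z-o[2])/d[2]
def proj(cam,p):
    c=arm.get_calibration(cam);K=np.array(c["intrinsics"]);P=np.array(c["pose"])
    q=P[:3,:3].T@(np.array(p)-P[:3,3]);q=K@[q[0],-q[1],-q[2]];return q[1]/q[2],q[0]/q[2]
def save(cam,n):
    im=arm.get_image(cam);cv2.imwrite(f"pics/{n}.png",im[:,:,::-1]);return im
E
python3 - <<'E'
from h import *
np.set_printoptions(precision=3,suppress=True)
a=save("side","s0");b=save("top","t0");c=save("wrist","w0")
cv2.imwrite("pics/all.png",cv2.resize(np.hstack([a,b])[:,:,::-1],(800,300)))
s=arm.observe();print(s["clock"],s["position"],s["ee_rot"])
H=dict(drawer_front=.032,groove=.1,pliers=.045,handles=.055,ring_seat=.039,rest=0,unit=0,ball_a=0,washer_box=0,mug=0,screwdriver=0.01)
for cam in("side","top"):
  print(cam,arm.get_calibration(cam)["pose"])
  for q,z in H.items():
    for r in arm.place_of(cam,q)[:3]:
      print(q,round(r["conf"],2),np.array(r["point"]),ray(cam,r["point"],z))
E
```

```text
0.15 [ 0.137 -0.61   0.404] [-3.121 -0.347  0.   ]
side [[-0.732  0.458 -0.504 -0.036]
 [-0.681 -0.515  0.521  0.613]
 [-0.021  0.725  0.689  0.859]
 [ 0.     0.     0.     1.   ]]
drawer_front 0.89 [218.5 419.3] [ 0.141 -0.243  0.032]
drawer_front 0.68 [214.6 206.7] [0.605 0.151 0.032]
drawer_front 0.63 [174.5 299.4] [ 0.514 -0.168  0.032]
groove 0.98 [143.  276.2] [ 0.621 -0.177  0.1  ]
groove 0.95 [171.2 386.5] [ 0.285 -0.287  0.1  ]
groove 0.16 [216.9 191.1] [0.578 0.222 0.1  ]
pliers 0.68 [206.8 188.1] [0.66  0.174 0.045]
handles 0.63 [214.6 202.9] [0.596 0.171 0.055]
ring_seat 0.68 [201.4 175.1] [0.711 0.182 0.039]
ring_seat 0.33 [207.7 189.2] [0.659 0.171 0.039]
rest 0.95 [236.8 137.9] [0.713 0.324 0.   ]
rest 0.88 [216.  191.6] [0.66  0.167 0.   ]
rest 0.59 [269.3 222.4] [0.451 0.239 0.   ]
unit 0.97 [203.1 377.1] [ 0.273 -0.251  0.   ]
unit 0.56 [158.8 262.9] [ 0.683 -0.18   0.   ]
ball_a 0.67 [185.5 233.1] [ 0.663 -0.012  0.   ]
washer_box 0.82 [219.4 284. ] [ 0.443 -0.008  0.   ]
mug 0.81 [295.  166.1] [0.5   0.388 0.   ]
screwdriver 0.53 [144.8 313.9] [ 0.59  -0.352  0.01
[... 391 characters left out ...]
es 0.94 [161.  202.1] [0.595 0.176 0.055]
handles 0.32 [155.9 345.5] [ 0.614 -0.184  0.055]
ring_seat 0.65 [114.8 206.5] [0.718 0.171 0.039]
rest 0.87 [215.5 180.1] [0.458 0.238 0.   ]
rest 0.86 [140.  205.8] [0.659 0.176 0.   ]
rest 0.74 [116.3 154. ] [0.721 0.317 0.   ]
unit 0.94 [294.9 365.4] [ 0.264 -0.246  0.   ]
unit 0.66 [167.1 410.3] [ 0.596 -0.364  0.   ]
unit 0.65 [136.4 331.6] [ 0.674 -0.158  0.   ]
ball_a 0.64 [134.8 335.5] [ 0.679 -0.168  0.   ]
ball_a 0.5 [141.3 274.6] [ 0.659 -0.007  0.   ]
washer_box 0.77 [224.2 268.1] [0.44  0.006 0.   ]
mug 0.55 [194.9 123.7] [0.509 0.389 0.   ]
mug 0.29 [115.6 204.9] [0.725 0.18  0.   ]
screwdriver 0.94 [166.7 407.9] [ 0.596 -0.354  0.01 ]
```

View pics/t0.png

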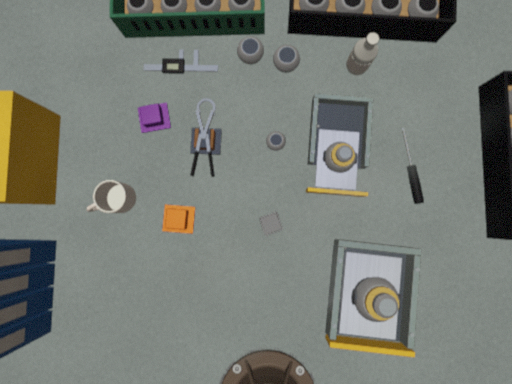

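View pics/s0.png

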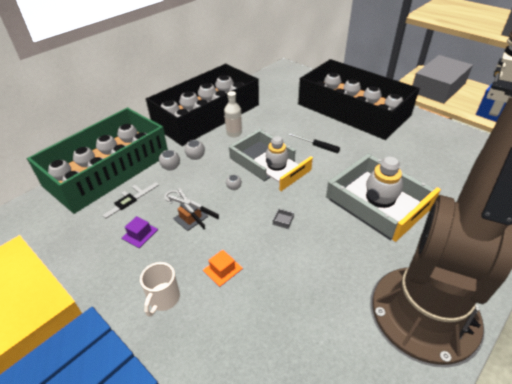

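The side and top pictures show these candidates:
- **Units (top):** the small one has its stub at (154,340) and front at (193,338), with the drawer clearly open. The large one is at (300,380).
- **Rests (top):** the wood one with the pliers is at (140,206). The purple one (117,154) and orange one (218,179) are look-alikes.

I choose the small unit and the wooden rest, and will check both in a close crop.

```bash
cat >> h.py <<'E'
def go(grasp,yaw):
    "rows in tool axes for grasp point (world), tool x at world yaw, tool down"
    s=arm.observe();Rm=R.from_rotvec(s["ee_rot"]).as_matrix();p=np.array(s["position"])
    d=Rm.T@(np.array(grasp)+[0,0,.159]-p); y0=np.arctan2(Rm[1,0],Rm[0,0])
    print("t",round(s["clock"],2),"yaw",round(y0,4),"tilt",Rm[2,:2].round(4),"grasp now",(p+Rm[:,2]*.159).round(4),"-> rows",d.round(4),"roll",round(-(yaw-y0),4))
E
python3 - <<'E'
from h import *
t=cv2.imread("pics/t0.png");c=t[80:220,150:390]
cv2.imwrite("pics/crop.png",cv2.resize(c,None,fx=3.3,fy=3.3,interpolation=cv2.INTER_CUBIC))
hsv=cv2.cvtColor(t,cv2.COLOR_BGR2HSV)
m=cv2.inRange(hsv,(15,150,120),(35,255,255));m[:180]=0;m[205:]=0;m[:,:295]=0;m[:,385:]=0
ys,xs=np.nonzero(m);print(len(xs),xs.min(),xs.max())
W=[ray("top",(ys[xs==c].mean(),c),.055)[:2] for c in range(xs.min()+3,xs.max()-3)]
W=np.array(W);k=np.polyfit(W[:,1],W[:,0],1);print("panel yaw",-np.arctan(k[0]),"mid",W.mean(0))
go([.44,-.16,.2],-.07)
E
```

```text
68 307 366
 ** On entry to DLASCL parameter number  4 had an illegal value
 ** On entry to DLASCL parameter number  4 had an illegal value
 ** On entry to DLASCL parameter number  4 had an illegal value
 ** On entry to DLASCL parameter number  4 had an illegal value
 ** On entry to DLASCL parameter number  5 had an illegal value
 ** On entry to DLASCL parameter number  4 had an illegal value<stdin>:7: RuntimeWarning: Mean of empty slice.
  ret = ret.dtype.type(ret / rcount)
Traceback (most recent call last):
numpy.linalg.LinAlgError: SVD did not converge in Linear Least Squares
```

View pics/crop.png

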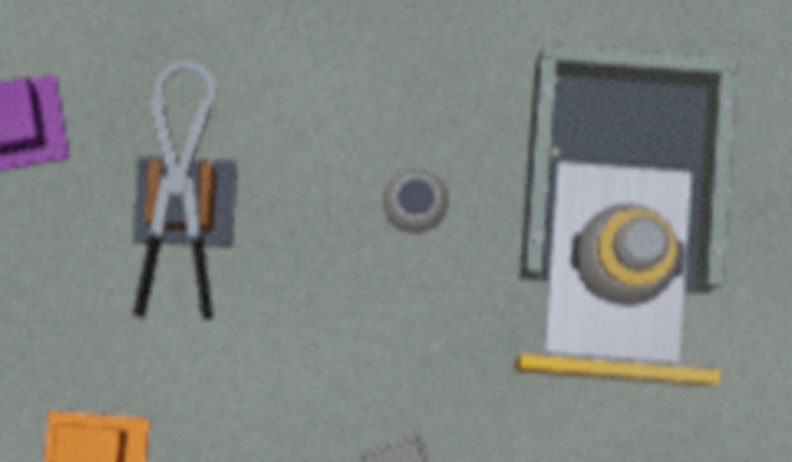

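The crop confirms both choices. The wooden rest with the pliers is at crop (175,200), pointing up-image, and the small unit is at (630,230) with its drawer open and the panel at (520–718, 362–377). The drawer's yaw is about -0.055.

Run:
```python
from h import *
go([.43,-.166,.2],-.055)
```

```text
t 1.25 yaw 0.2217 tilt [-0.  0.] grasp now [ 0.1375 -0.6097  0.2457] -> rows [ 0.3829 -0.3685  0.0457] roll 0.2767
```

```bash
python3 -m inch '0.03 -0.03 0 0.05 0.09; 0.065 -0.06 0 0.1 0.08; 0.1 -0.093 0 0.15 0.06; 0.135 -0.127 0 0.2 0.03; 0.17 -0.16 0 0.276 0' 10
python3 - <<'E'
from h import *
go([.43,-.166,.2],-.055)
E
```

```text
clock: 1.75
position: [0.2688, -0.4145, 0.4049]
ee_rot: [3.14, -0.089, 0.001]
force: [0.0, 0.1, 0.2]
width: 0.682
gripper_force: 0.0
t 1.75 yaw -0.0566 tilt [0.0003 0.0004] grasp now [ 0.2689 -0.4145  0.2459] -> rows [ 0.1468 -0.2572  0.0458] roll -0.0016
```

```bash
python3 -m inch '0.02 -0.035 0 0 0; 0.045 -0.075 0 0 0; 0.07 -0.12 0 0 0; 0.095 -0.165 0.015 0 0; 0.12 -0.205 0.03 0 0'; python3 -m inch '0.027 -0.05 0.015 0 0; 0.027 -0.05 0.015 0 0'
python3 - <<'E'
from h import *
np.set_printoptions(precision=4,suppress=True)
save("wrist","w1")
for q,z in dict(drawer_front=.032,groove=.1,unit=0).items():
  for cam in("wrist","top"):
    for r in arm.place_of(cam,q)[:2]: print(cam,q,round(r["conf"],2),r["point"],ray(cam,r["point"],z))
go([.45,-.166,.04],-.055)
E
```

```text
clock: 2.25
position: [0.3974, -0.2198, 0.3766]
ee_rot: [3.139, -0.086, 0.003]
force: [-0.3, -1.3, 0.0]
width: 0.245
gripper_force: 0.0
clock: 2.45
position: [0.4284, -0.1679, 0.3602]
ee_rot: [-3.138, 0.073, -0.0]
force: [0.5, -0.7, 0.3]
width: 0.072
gripper_force: 0.0
wrist drawer_front 0.63 [82.2, 244.1] [ 0.5155 -0.1684  0.032 ]
top drawer_front 0.79 [193.8, 339.3] [ 0.5205 -0.1726  0.032 ]
top drawer_front 0.76 [347.9, 366.8] [ 0.1418 -0.2412  0.032 ]
top groove 0.74 [154.5, 344.6] [ 0.6108 -0.1729  0.1   ]
top groove 0.66 [305.0, 383.5] [ 0.2592 -0.2636  0.1   ]
wrist unit 0.68 [78.3, 241.0] [ 0.5193 -0.1689  0.    ]
top unit 0.94 [294.9, 365.4] [ 0.2644 -0.2457  0.    ]
top unit 0.66 [167.1, 410.3] [ 0.5961 -0.3635  0.    ]
t 2.8 yaw -0.0572 tilt [0.0004 0.0008] grasp now [ 0.4257 -0.1748  0.2025] -> rows [ 0.0237 -0.0102  0.1625] roll -0.0022
```

View pics/w1.png

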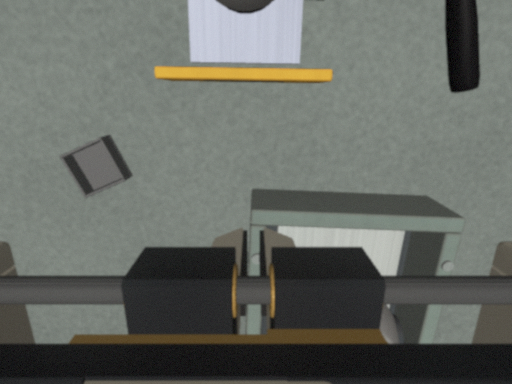

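The wrist picture shows the yellow panel square to the tool at (155–332, 73), with its middle near column 244. The large unit's far end is at row 190 behind it. I'll go down in front of the panel.

```bash
python3 -m inch '0.03 0 0.03 0 0; 0.05 -0.003 0.07 0 0; 0.05 -0.004 0.12 0 0; 0.05 -0.004 0.165 0 0; 0.05 -0.004 0.165 0 0'
python3 - <<'E'
from h import *
s=arm.observe();print(s["force"],s["width"])
go([.50,-.168,.037],-.057)
E
```

```text
clock: 3.3
position: [0.4737, -0.1724, 0.1916]
ee_rot: [-3.138, 0.088, 0.015]
force: [-1.4, 1.3, 0.2]
width: 0.008
gripper_force: 0.0
[-1.36538796  1.32065113  0.21959686] 0.00763125239256466
t 3.3 yaw -0.0558 tilt [-0.0095 -0.0016] grasp now [ 0.4722 -0.1721  0.0326] -> rows [ 0.0259 -0.0059 -0.0047] roll 0.0012
```

```bash
python3 -m inch '0.01 -0.002 0 0 0; 0.02 -0.004 0 0 0; 0.03 -0.004 0 0 0; 0.04 -0.004 0 0 0; 0.05 -0.004 0 0 0';  python3 -m inch '0.006 0 0 0 0; 0.012 0 0 0 0; 0.018 0 0 0 0; 0.024 0 0 0 0; 0.03 0 0 0 0'
python3 - <<'E'
from h import *
for cam in("top",):
  arm.get_image(cam)
  for q,z in dict(drawer_front=.032,groove=.1,unit=0).items():
    for r in arm.place_of(cam,q)[:2]: print(cam,q,round(r["conf"],2),r["point"],ray(cam,r["point"],z).round(4))
go([.57,-.172,.033],-.057)
E
```

```text
clock: 3.8
position: [0.5277, -0.1708, 0.1973]
ee_rot: [3.14, -0.085, 0.002]
force: [-1.0, -0.0, 1.4]
width: 0.008
gripper_force: 0.9
clock: 4.3
position: [0.5568, -0.1723, 0.196]
ee_rot: [3.14, -0.086, -0.001]
force: [-0.9, -0.9, 0.6]
width: 0.001
gripper_force: 0.8
top drawer_front 0.97 [348.7, 369.6] [ 0.1401 -0.248   0.032 ]
top groove 0.93 [139.5, 346.1] [ 0.6474 -0.1764  0.1   ]
top groove 0.75 [302.2, 384.5] [ 0.2656 -0.266   0.1   ]
top unit 0.94 [293.9, 366.7] [ 0.267 -0.249  0.   ]
top unit 0.92 [136.6, 333.5] [ 0.6738 -0.1626  0.    ]
t 4.5 yaw -0.0541 tilt [ 0.0004 -0.0001] grasp now [ 0.5568 -0.1721  0.037 ] -> rows [ 0.0132 -0.0008  0.004 ] roll 0.0029
```

```bash
python3 -m inch '0.004 0 0 0 0; 0.008 0 0 0 0; 0.012 0 0 0 0; 0.016 0 0 0 0; 0.02 0 0 0 0';  python3 -m inch '0.002 0 0 0 0; 0.004 0 0 0 0; 0.006 0 0 0 0; 0.008 0 0 0 0; 0.008 0 0 0 0'
```

```text
clock: 5.0
position: [0.5731, -0.1732, 0.1953]
ee_rot: [-3.14, 0.087, 0.016]
force: [-28.3, 4.3, 20.5]
width: 0.007
gripper_force: 14.1
clock: 5.5
position: [0.5753, -0.1735, 0.1948]
ee_rot: [-3.139, 0.088, 0.039]
force: [-46.7, 5.3, 39.7]
width: 0.002
gripper_force: 23.9
```

```bash
python3 -m inch '-0.01 0 0 0 0; -0.03 0 0 0 0; -0.05 0 -0.02 0 0; -0.06 0 -0.06 0 0; -0.06 0 -0.1 0 0'
python3 - <<'E'
from h import *
for cam in("side","top","wrist"):
  arm.get_image(cam)
  for q,z in dict(drawer_front=.032,groove=.1,unit=0).items():
    for r in arm.place_of(cam,q)[:2]: print(cam,q,round(r["conf"],2),r["point"],ray(cam,r["point"],z).round(4))
t=save("top","t2");cv2.imwrite("pics/c2.png",cv2.resize(t[80:220,150:390,::-1],None,fx=3.3,fy=3.3,interpolation=cv2.INTER_CUBIC))
E
```

```text
clock: 6.0
position: [0.5232, -0.1704, 0.2967]
ee_rot: [-3.14, 0.085, 0.004]
force: [0.6, -0.8, 1.1]
width: 0.006
gripper_force: 0.0
side drawer_front 0.97 [165.3, 283.4] [ 0.5818 -0.1698  0.032 ]
side drawer_front 0.73 [213.5, 418.9] [ 0.1511 -0.261   0.032 ]
side groove 0.87 [169.9, 386.0] [ 0.2887 -0.2909  0.1   ]
side groove 0.62 [134.2, 261.1] [ 0.6912 -0.1813  0.1   ]
side unit 0.64 [159.2, 266.8] [ 0.6708 -0.1873  0.    ]
side unit 0.59 [202.9, 375.0] [ 0.2784 -0.2475  0.    ]
top drawer_front 0.89 [169.7, 339.6] [ 0.5821 -0.1732  0.032 ]
top drawer_front 0.8 [345.0, 364.9] [ 0.1486 -0.2365  0.032 ]
top groove 0.78 [301.6, 384.5] [ 0.267 -0.266  0.1  ]
top groove 0.58 [131.4, 347.1] [ 0.6672 -0.1788  0.1   ]
top unit 0.86 [291.0, 365.2] [ 0.2742 -0.2452  0.    ]
top unit 0.71 [135.8, 337.5] [ 0.6762 -0.1731  0.    ]
wrist drawer_front 0.72 [117.5, 245.2] [ 0.5856 -0.1686  0.032 ]
```

View pics/c2.png

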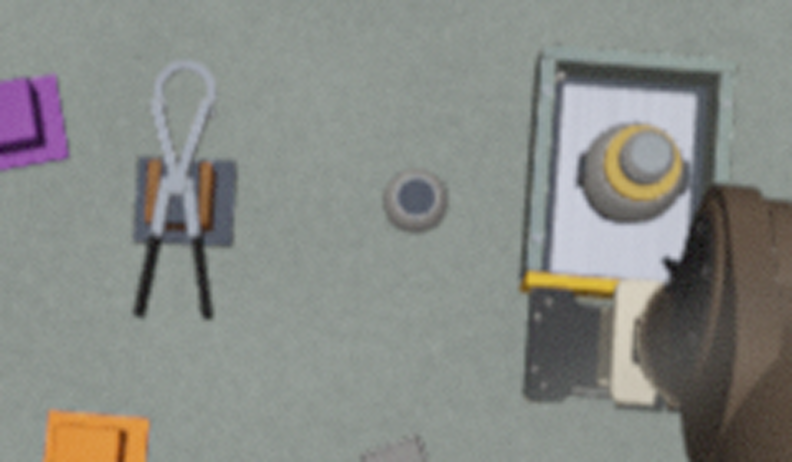

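The crop shows the drawer panel flush against the rail ends at crop (525–615, 280), and the push ended in a firm stop, so the drawer is home. Next I go to the pliers.

```bash
python3 -m inch '-0.01 -0.03 -0.03 -0.01 0.09; -0.02 -0.07 -0.07 -0.02 0.09; -0.03 -0.12 -0.08 -0.02 0.09; -0.04 -0.17 -0.08 -0.02 0.09; -0.05 -0.22 -0.08 -0.02 0.09'; python3 -m inch '-0.02 -0.05 0 0 0.09; -0.03 -0.1 0 0 0.09; -0.03 -0.12 0 0 0.09; -0.03 -0.12 0 0 0.09; -0.03 -0.12 0 0 0.09'
python3 - <<'E'
from h import *
save("wrist","w3")
for cam in("top","side","wrist"):
  arm.get_image(cam)
  for q,z in dict(pliers=.045,handles=.055,ring_seat=.039,rest=0,groove=.1).items():
    for r in arm.place_of(cam,q)[:2]: print(cam,q,round(r["conf"],2),r["point"],ray(cam,r["point"],z).round(4))
go([.596,.174,.055],-.035)
E
```

```text
clock: 7.15
position: [0.4876, 0.0436, 0.3769]
ee_rot: [-3.141, 0.055, -0.003]
force: [0.5, 0.5, -1.1]
width: 0.391
gripper_force: 0.0
clock: 7.65
position: [0.4621, 0.1631, 0.3758]
ee_rot: [3.141, -0.052, -0.001]
force: [-0.4, -0.2, -0.4]
width: 0.825
gripper_force: 0.0
top pliers 0.67 [138.2, 202.3] [0.6553 0.1788 0.045 ]
top handles 0.74 [158.5, 202.4] [0.6016 0.1755 0.055 ]
top ring_seat 0.88 [113.7, 202.2] [0.7205 0.1819 0.039 ]
top rest 0.95 [119.2, 154.3] [0.7133 0.3159 0.    ]
top groove 0.74 [131.5, 348.1] [ 0.667  -0.1812  0.1   ]
top groove 0.68 [300.5, 383.5] [ 0.2694 -0.2637  0.1   ]
side pliers 0.67 [198.2, 176.5] [0.7136 0.1735 0.045 ]
side pliers 0.66 [208.0, 190.9] [0.6497 0.1713 0.045 ]
side handles 0.92 [215.0, 204.8] [0.5905 0.1683 0.055 ]
side handles 0.46 [185.5, 233.3] [0.6175 0.0274 0.055 ]
side ring_seat 0.69 [198.9, 173.9] [0.7227 0.1774 0.039 ]
side rest 0.7 [272.0, 222.8] [0.4439 0.2439 0.    ]
side rest 0.69 [217.4, 191.9] [0.6551 0.1705 0.    ]
side groove 0.78 [169.9, 385.9] [ 0.2889 -0.2907  0.1   ]
side groove 0.64 [133.5, 264.4] [ 0.6856 -0.1916  0.1   ]
wrist rest 0.88 [177.8, 184.6] [0.4484 0.243  0.    ]
t 8.6 yaw -0.0341 tilt [-0.      0.0001] grasp now [0.4621 0.163  0.217 ] -> rows [ 0.1334 -0.0156  0.162 ] roll 0.0009
```

View pics/w3.png

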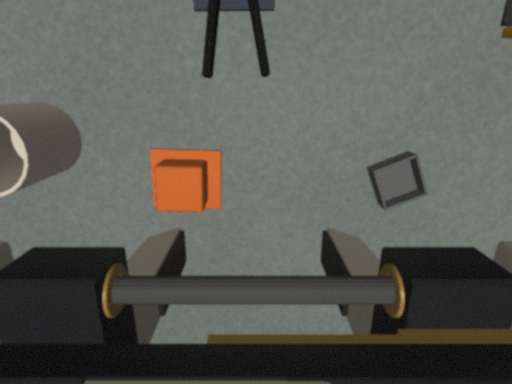

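The picture shows the handle ends at (75,208) and (75,266), with the orange decoy and the mug clear to the left. I'll move closer and measure again.

```bash
python3 -m inch '0.03 -0.005 0 0 0.0918; 0.06 -0.012 0.01 0 0.0918; 0.07 -0.012 0.01 0 0.0918; 0.07 -0.012 0.01 0 0.0918'
python3 - <<'E'
from h import *
save("wrist","w4")
for cam in("wrist",):
  for q,z in dict(pliers=.045,handles=.055,ring_seat=.039,rest=0).items():
    for r in arm.place_of(cam,q)[:2]: print(cam,q,round(r["conf"],2),r["point"],ray(cam,r["point"],z).round(4))
go([.596,.174,.055],-.035)
E
```

```text
clock: 9.0
position: [0.5334, 0.1723, 0.3654]
ee_rot: [3.141, -0.055, -0.001]
force: [-0.7, 0.0, 0.3]
width: 0.998
gripper_force: 0.0
wrist pliers 0.91 [37.9, 245.9] [0.6563 0.1736 0.045 ]
wrist rest 0.9 [236.1, 197.8] [0.4468 0.2416 0.    ]
t 9.25 yaw -0.0337 tilt [0.     0.0001] grasp now [0.5316 0.1726 0.2074] -> rows [ 0.0643 -0.0036  0.1524] roll 0.0013
```

View pics/w4.png

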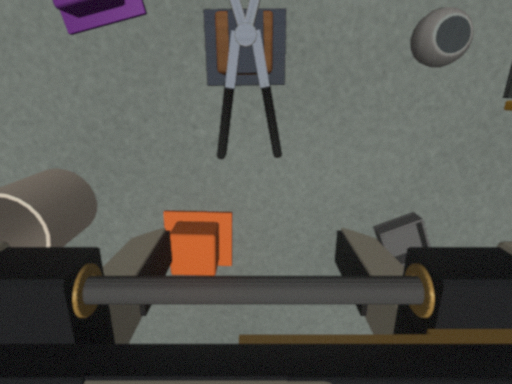

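The pivot is at (34,245), the handle rear ends at (155,222) and (153,277), and the front ends of the black handles at (89,228) and (88,268).

Run:
```python
from h import *
P=ray("wrist",(34.5,245),.055);B=ray("wrist",(153,249.5),.06);F=ray("wrist",(89,248),.06)
for n,v in zip("PBF",(P,B,F)):print(n,v.round(4))
d=P-B;print(np.hypot(*d[:2]),np.arctan2(d[1],d[0]))
l,r=ray("wrist",(155,222),.06),ray("wrist",(153,277),.06);print("width",np.hypot(*(l-r)[:2]))
c=arm.get_calibration("wrist")["pose"];print(np.array(c).round(3))
```

```text
P [0.6577 0.1742 0.055 ]
B [0.5579 0.174  0.06  ]
F [0.614  0.1733 0.06  ]
0.09984604146522993 0.0018360882460752748
width 0.05080270601385786
[[-0.033  0.953  0.302  0.612]
 [-0.999 -0.031 -0.011  0.169]
 [-0.001 -0.302  0.953  0.347]
 [ 0.     0.     0.     1.   ]]
```

```bash
python3 -m inch '0.03 -0.002 0.02 -0.022 0.0918; 0.055 -0.003 0.06 -0.022 0.0918; 0.065 -0.004 0.1 -0.022 0.0918; 0.065 -0.004 0.125 -0.022 0.0918; 0.065 -0.004 0.125 -0.022 0.0918'
python3 - <<'E'
from h import *
t=save("side","s5");cv2.imwrite("pics/c5.png",cv2.resize(t[120:270,110:300,::-1],None,fx=4,fy=4,interpolation=cv2.INTER_CUBIC))
go([.597,.1743,.055],-.012)
E
```

```text
clock: 9.75
position: [0.5959, 0.1736, 0.2376]
ee_rot: [3.139, -0.019, -0.01]
force: [0.0, 0.5, -0.0]
width: 0.998
gripper_force: 0.0
t 9.8 yaw -0.0119 tilt [-0.0032  0.001 ] grasp now [0.5961 0.174  0.0811] -> rows [ 0.0005 -0.0002  0.0261] roll 0.0001
```

View pics/c5.png

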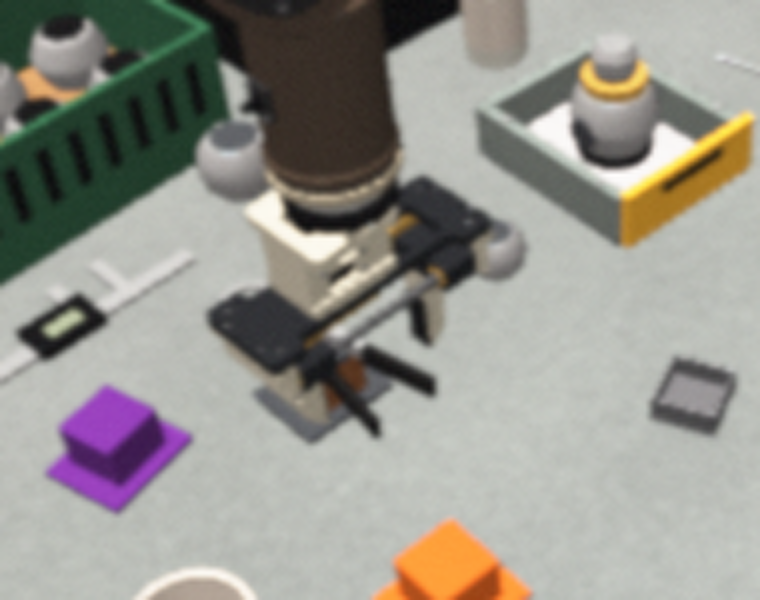

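The side crop shows the drawer home and the open fingers straddling the handles at crop (325–440, 350–420). I'll lower and squeeze.

```bash
python3 -m inch '0 0 0.012 0 0.0918; 0.0005 0 0.026 0 0.0918; 0.0005 0 0.026 0 0.05; 0.0005 0 0.026 0 0.035; 0.0005 0 0.026 0 0.03' 25;  python3 -m inch '0 0 0 0 0.02; 0 0 0 0 0.01; 0 0 0 0 0.01; 0 0 0 0 0.01; 0 0 0 0 0.01' 30; python3 -m inch '0 0 0 0 0.01; 0 0 0 0 0.01; 0 0 0 0 0.01'
```

```text
clock: 10.3
position: [0.5983, 0.1744, 0.2156]
ee_rot: [-3.141, 0.019, -0.001]
force: [0.8, 0.1, 0.1]
width: 0.792
gripper_force: 0.0
clock: 10.8
position: [0.5977, 0.1744, 0.215]
ee_rot: [3.141, -0.019, -0.001]
force: [-1.6, -0.2, 2.1]
width: 0.352
gripper_force: 4.3
clock: 11.1
position: [0.598, 0.1743, 0.215]
ee_rot: [3.142, -0.019, -0.0]
force: [-2.8, 0.5, 1.6]
width: 0.25
gripper_force: 30.0
```

```bash
python3 -m inch '0 0 -0.01 0 0.01; 0 0 -0.03 0 0.01; 0 0 -0.06 0 0.01; 0 0 -0.09 0 0.01; 0 0 -0.12 0 0.01' 40; python3 -m inch '0 0 0 0 0.01; 0 0 0 0 0.01; 0 0 0 0 0.01';python3 - <<'E'
from h import *
save("wrist","w6")
for cam in("wrist","top","side"):
  arm.get_image(cam)
  for q,z in dict(pliers=.166,handles=.176,ring_seat=.160,groove=.1).items():
    for r in arm.place_of(cam,q)[:2]: print(cam,q,round(r["conf"],2),r["point"],ray(cam,r["point"],z).round(4))
go([.55,-.16,.176],-.04)
E
```

```text
clock: 11.6
position: [0.5982, 0.174, 0.3366]
ee_rot: [3.142, -0.02, 0.001]
force: [0.8, 0.4, -3.2]
width: 0.237
gripper_force: 40.0
clock: 11.9
position: [0.5978, 0.1739, 0.3338]
ee_rot: [3.141, -0.02, -0.003]
force: [0.8, 0.6, -2.8]
width: 0.239
gripper_force: 40.0
wrist pliers 0.72 [129.3, 251.7] [0.6611 0.1728 0.166 ]
wrist handles 0.74 [253.2, 251.7] [0.6021 0.1737 0.176 ]
wrist ring_seat 0.66 [300.2, 402.3] [0.5617 0.0871 0.16  ]
wrist groove 0.62 [128.3, 252.1] [0.6544 0.1732 0.1   ]
top pliers 0.73 [125.7, 195.6] [0.6608 0.177  0.166 ]
top pliers 0.36 [99.2, 200.1] [0.7225 0.1687 0.166 ]
top ring_seat 0.51 [100.5, 200.0] [0.7211 0.1698 0.16  ]
top groove 0.9 [130.8, 345.3] [ 0.6686 -0.1744  0.1   ]
top groove 0.8 [304.2, 385.4] [ 0.2611 -0.268   0.1   ]
side handles 0.57 [182.9, 199.4] [0.593  0.1676 0.176 ]
side handles 0.5 [167.1, 284.1] [ 0.4679 -0.0289  0.176 ]
side ring_seat 0.58 [165.7, 168.3] [0.7286 0.1678 0.16  ]
side groove 0.78 [134.2, 264.4] [ 0.6829 -0.1886  0.1   ]
side groove 0.69 [170.6, 384.4] [ 0.2906 -0.2849  0.1   ]
t 12.7 yaw -0.0123 tilt [0. 0.] grasp now [0.5981 0.1742 0.176 ] -> rows [-0.044   0.3348  0.    ] roll 0.0277
```

View pics/w6.png

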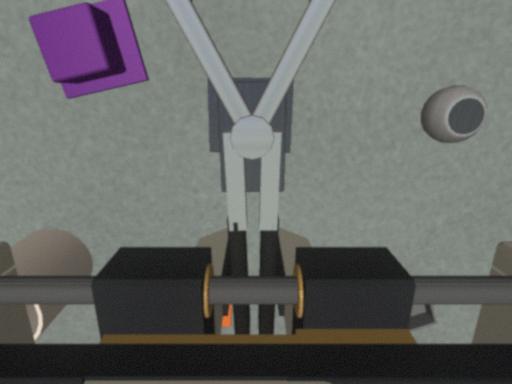

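The pliers are lifted with the handles parallel (236 and 268 at row 235) and the pivot at (137,252). Next I'll locate the stub precisely by fitting its shape in both fixed cameras.

```bash
cat > fit.py <<'E'
from h import *
from scipy.optimize import minimize
A=np.linspace(0,2*np.pi,60)
S=8
def hull(P,cs,off,shape):
    pts=[]
    for x,y,z,r in cs:
        for a in A:
            q=P[0]@np.array([x+r*np.cos(a),y+r*np.sin(a),z,1]);pts.append([(q[0]/q[2]-off[1]+.5)*S,(q[1]/q[2]-off[0]+.5)*S])
    m=np.zeros((shape[0]*S,shape[1]*S),np.uint8)
    cv2.fillConvexPoly(m,cv2.convexHull(np.array(pts,np.float32)).astype(np.int32),1)
    return cv2.resize(m.astype(np.float32),shape[::-1],interpolation=cv2.INTER_AREA)
def cammat(cam):
    c=arm.get_calibration(cam);T=np.linalg.inv(np.array(c["pose"]));T[1:3]*=-1
    return np.array(c["intrinsics"])@T[:3]
def fitstub(cam,im,x0=(.675,-.178)):
    P=(cammat(cam),);r,c=map(int,proj(cam,(*x0,.1)));off=(r-25,c-30);sh=(50,60)
    w=im[off[0]:off[0]+sh[0],off[1]:off[1]+sh[1]]
    f=w.astype(float);y=np.clip((np.minimum(f[...,0],f[...,1])-f[...,2])/np.maximum(f.max(2),1),0,1)
    y=y/np.percentile(y,99);y=np.clip(y,0,1)
    def model(p):
        x,yy,h=p
        b=hull(P,[(x,yy,.097,.028),(x,yy,h,.028)],off,sh);s=hull(P,[(x,yy,.097,.0195),(x,yy,.118,.0195),(x,yy,.126,.014)],off,sh)
        return b*(1-s)
    best=min((minimize(lambda p:((model(p)-y)**2).sum(),[x0[0]+a,x0[1]+b,.085],method="Nelder-Mead",options=dict(initial_simplex=[[x0[0]+a,x0[1]+b,.085],[x0[0]+a+.008,x0[1]+b,.085],[x0[0]+a,x0[1]+b+.008,.085],[x0[0]+a,x0[1]+b,.078]])) for a in(-.006,.006) for b in(-.006,.006)),key=lambda r:r.fun)
    return best.x,best.fun/(y**2).sum()
if __name__=="__main__":
    for cam in("top","side"): print(cam,*fitstub(cam,arm.get_image(cam)))
E
python3 fit.py
```

```text
top [ 0.67564897 -0.1738535   0.08620113] 0.15903452821823
side [ 0.68014077 -0.17856708  0.08617856] 0.6982687743366414
```

```bash
python3 -m inch '0 0.02 0 0 0.01; -0.01 0.05 0 0 0.01; -0.02 0.09 0 0 0.01; -0.03 0.13 0 0 0.01; -0.04 0.17 0 0 0.01'; python3 -m inch '0 0.04 0 0 0.01; 0 0.08 0 0 0.01; 0 0.12 0 0 0.01; 0 0.15 0 0 0.01; 0 0.165 0 0 0.01'; python3 -m inch '0 0.005 0 0 0.01; 0 0.01 0 0 0.01; 0 0.01 0 0 0.01; 0 0.01 0 0 0.01'
python3 - <<'E'
from h import *
t=save("top","t7");s=save("side","s7")
for cam in("top","side"):
  for q,z in dict(ring_seat=.160,groove=.1,pliers=.166).items():
    for r in arm.place_of(cam,q)[:1]: print(cam,q,round(r["conf"],2),r["point"],ray(cam,r["point"],z).round(4))
  print(proj(cam,(.676,-.174,.16)))
go([.554,-.1725,.176],-.0123)
a=cv2.resize(t[85:185,290:400],None,fx=3.6,fy=3.6,interpolation=cv2.INTER_CUBIC);b=cv2.resize(s[90:190,215:325],None,fx=3.6,fy=3.6,interpolation=cv2.INTER_CUBIC)
cv2.imwrite("pics/c7.png",np.hstack([a,b])[:,:,::-1])
E
```

```text
clock: 13.3
position: [0.5555, 0.0034, 0.3352]
ee_rot: [3.141, -0.019, 0.001]
force: [1.6, -0.4, -3.2]
width: 0.238
gripper_force: 40.0
clock: 13.8
position: [0.5535, -0.1638, 0.335]
ee_rot: [3.14, -0.026, -0.0]
force: [-0.3, 0.1, -2.5]
width: 0.24
gripper_force: 40.0
clock: 14.2
position: [0.5541, -0.1686, 0.3351]
ee_rot: [-3.141, 0.016, -0.0]
force: [-0.1, 0.1, -2.0]
width: 0.235
gripper_force: 40.0
top ring_seat 0.94 [120.8, 348.6] [ 0.6789 -0.1703  0.16  ]
top groove 0.86 [130.4, 346.3] [ 0.6696 -0.1768  0.1   ]
top pliers 0.76 [146.9, 347.2] [ 0.6179 -0.1661  0.166 ]
(np.float64(122.09747898632808), np.float64(350.21440916222525))
side ring_seat 0.63 [124.7, 260.1] [ 0.671 -0.155  0.16 ]
side groove 0.62 [135.2, 263.3] [ 0.6818 -0.1819  0.1   ]
side pliers 0.56 [134.9, 260.4] [ 0.6271 -0.1081  0.166 ]
(np.float64(121.60832205991635), np.float64(262.91550581240165))
t 14.6 yaw -0.012 tilt [-0.  0.] grasp now [ 0.5539 -0.17    0.176 ] -> rows [0.0001 0.0025 0.    ] roll 0.0003
```

View pics/c7.png

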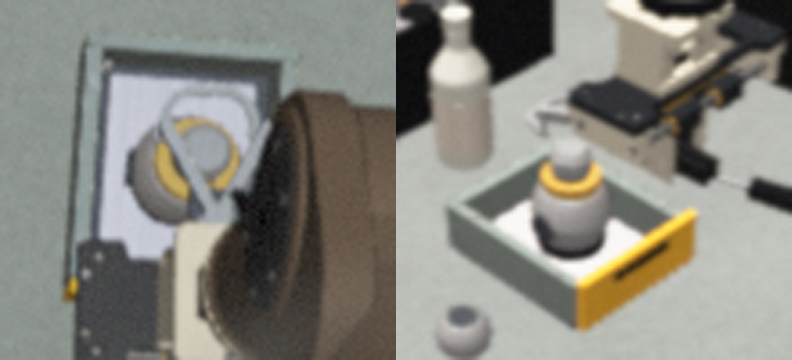

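The left crop shows the ring above the stub: top at about (205,87), left side at 163, right side at 258. The stub's top disk is near (210,150). I'll overlay the model prediction to measure the offset.

Run:
```python
from h import *
t=cv2.imread("pics/t7.png");s=cv2.imread("pics/s7.png");f=7
def draw(im,cam,o,sh):
    c=cv2.resize(im[o[0]:o[0]+sh[0],o[1]:o[1]+sh[1]],None,fx=f,fy=f,interpolation=cv2.INTER_CUBIC)
    for (x,y,z,r,col) in[(.6759,-.1715,.16,.0285,(0,0,255)),(.676,-.174,.126,.014,(0,255,0)),(.676,-.174,.097,.028,(255,0,0))]:
        p=[proj(cam,(x+r*np.cos(a),y+r*np.sin(a),z)) for a in np.linspace(0,6.28,50)]
        p=np.array([[(q[1]-o[1]+.5)*f,(q[0]-o[0]+.5)*f] for q in p],np.int32);cv2.polylines(c,[p],True,col,1)
    return c
cv2.imwrite("pics/c8.png",np.hstack([draw(t,"top",(100,315),(55,55)),draw(s,"side",(105,232),(55,55))]))
```

```text
(no output)
```

View pics/c8.png

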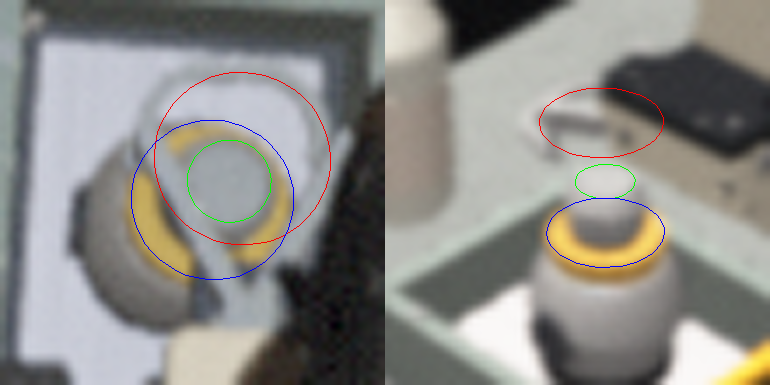

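The stub model (green and blue) fits both views at (.676, -.174). The ring sits roughly 3 mm ahead and 2–3 mm left of the kinematic prediction. I'll confirm that with image differencing, without more pictures.

```bash
cat > ringfit.py <<'E'
from fit import *
def fitring(im,bg,z,x0):
    P=(cammat("top"),);r,c=proj("top",(*x0,z));off=(int(r)-18,int(c)-22);sh=(20,44)   # front half only
    cut=lambda i:i[off[0]:off[0]+sh[0],off[1]:off[1]+sh[1]].astype(float)
    d=np.abs(cut(im)-cut(bg)).max(2);d=np.clip((d-8)/35,0,1)
    d[:,(np.arange(sh[1])+off[1])>363]=np.nan
    def model(p):
        x,y,a,b=p; out=[]
        pts=lambda e:[(x+(a+e)*np.cos(t),y+(b+e)*np.sin(t)) for t in A]
        def h(e):
            q=np.array([P[0]@[u,v,z,1] for u,v in pts(e)]);q=np.c_[(q[:,0]/q[:,2]-off[1]+.5)*S,(q[:,1]/q[:,2]-off[0]+.5)*S]
            m=np.zeros((sh[0]*S,sh[1]*S),np.uint8);cv2.fillPoly(m,[q.astype(np.int32)],1);return cv2.resize(m.astype(np.float32),sh[::-1],interpolation=cv2.INTER_AREA)
        return h(.006)-h(0)
    ob=lambda p:np.nansum((model(p)-d)**2)+((p[2]-.0225)/.002)**2+((p[3]-.025)/.003)**2
    best=None
    for dx in(-.004,0,.004):
        for dy in(-.004,0,.004):
            s=np.array([x0[0]+dx,x0[1]+dy,.0225,.025]);o=minimize(ob,s,method="Nelder-Mead",options=dict(initial_simplex=[s]+[s+v for v in np.diag([.004,.004,.002,.002])]))
            if best is None or o.fun<best.fun:best=o
    print("ring fit",best.x.round(4),best.fun,np.nansum(d**2))
    print((d[::1]*9).round(0)[:, :].astype(int) if 0 else "\n".join("".join("." if np.isnan(v) or v<.1 else str(int(v*9)) for v in row) for row in d))
if __name__=="__main__":
    L=lambda n:cv2.imread(f"pics/{n}.png")[:,:,::-1]
    fitring(L("t7"),L("t2"),.16,(.678,-.170))
E
python3 ringfit.py 2>/dev/null
```

```text
ring fit [ 0.6796 -0.1693  0.0221  0.0275] 36.833816161350136 96.49795918367347
............................................
............................................
............................................
............................................
............................................
.................22221.23222................
..............1356656457666543..............
............24568897899889888641............
...........1686668899996778999851...........
...........4763..1.1212..112599852..........
..........3663...............299852.........
.........2563.................27961.........
.........575...................297.4........
........1573....................87192.......
........2431....................49393.......
........1.21....................281955......
.........8963....................71989......
.........79994...................64999......
.......4429996..................263999......
.......48999991.................382999......
```

```bash
python3 -m inch '-0.0015 0.002 0 0 0.01; -0.0035 0.0045 0.005 0 0.01; -0.0035 0.0045 0.015 0 0.01; -0.0035 0.0045 0.02 0 0.01; -0.0035 0.0045 0.02 0 0.01'
cat > chk.py <<'E'
from ringfit import *
import sys
b=cv2.imread("pics/t2.png")[:,:,::-1]
p=np.mean([arm.observe()["position"] for _ in range(5)],0);z=p[2]-.159-.016
im=save("top",sys.argv[1]);print("ring z",z);fitring(im,b,z,(.676,-.174));go([.55,-.1745,.116],-.0123)
E
python3 chk.py t9 2>/dev/null
```

```text
clock: 15.1
position: [0.5499, -0.1746, 0.3137]
ee_rot: [-3.141, 0.019, 0.003]
force: [-0.1, 0.0, -2.4]
width: 0.236
gripper_force: 40.0
ring z 0.13867031226891108
ring fit [ 0.6748 -0.1751  0.0223  0.0266] 20.264946950890266 96.2073469387755
............................................
............................................
............................................
............................................
............................................
............................................
............................................
................13344333334331..............
..............146798887899997431............
.............25789989999999999752...........
............1479533123542221589964..........
..............141............28996.2........
...........576................2997.71.......
..........5796.................187294.......
..........6993..................27597.......
.........19991...................6599.......
.........49992...................56992......
.........69995...................27999......
........199996....................9999......
........6999972...................8999......
t 15.15 yaw -0.0122 tilt [-0.0013 -0.0004] grasp now [ 0.5499 -0.1745  0.1553] -> rows [-0.0001 -0.0001  0.0393] roll 0.0001
```

```bash
python3 -m inch '0.001 -0.001 0.004 0 0.01; 0.001 -0.001 0.008 0 0.01; 0.001 -0.001 0.012 0 0.01; 0.001 -0.001 0.016 0 0.01; 0.001 -0.001 0.02 0 0.01';  python3 -m inch '0 0 0.004 0 0.01; 0 0 0.008 0 0.01; 0 0 0.011 0 0.01; 0 0 0.014 0 0.01; 0 0 0.014 0 0.01'; python3 chk.py t10 2>/dev/null
```

```text
clock: 15.65
position: [0.5513, -0.1737, 0.2947]
ee_rot: [3.141, -0.019, -0.0]
force: [0.1, -0.2, -2.4]
width: 0.239
gripper_force: 40.0
clock: 16.15
position: [0.5512, -0.1737, 0.2806]
ee_rot: [-3.141, 0.019, 0.001]
force: [-1.0, -0.1, -2.5]
width: 0.236
gripper_force: 40.0
ring z 0.10557638529464357
ring fit [ 0.6763 -0.174   0.0218  0.0253] 37.901502725851685 87.75999999999999
............................................
............................................
............................................
............................................
............................................
............................................
....................1.......................
.................12.1422445432..............
..............11...1113347897742............
.............45774333568549999762...........
............686641..1244.148999962..........
...........58831............3899851.........
..........2787................59983.........
..........2786.................69961........
..........2694.................27974....5...
..........1692..................4995...68...
..........7997..................3876.1.88...
..........99991..................58741198...
.........299996...................5971796...
........15799992.................1.234996...
t 16.2 yaw -0.0123 tilt [-0.0003 -0.0001] grasp now [ 0.5512 -0.1737  0.1218] -> rows [-0.0013  0.0008  0.0058] roll -0.0
```

```bash
python3 -m inch '0 0 0.001 0 0.01; 0 0 0.002 0 0.01; 0 0 0.003 0 0.01; 0 0 0.004 0 0.01; 0 0 0.004 0 0.01'; python3 -m inch '0 0 0.0005 0 0.01; 0 0 0.001 0 0.01; 0 0 0.001 0 0.01; 0 0 0.001 0 0.01'
python3 - <<'E'
from h import *
for _ in range(4):
    arm.get_image("side");s=arm.observe();print(s["position"].__repr__(),s["force"],s["ft_torque"])
E
```

```text
clock: 16.7
position: [0.5513, -0.1737, 0.2769]
ee_rot: [-3.141, 0.019, 0.0]
force: [0.8, -0.2, -2.8]
width: 0.24
gripper_force: 40.0
clock: 17.1
position: [0.5513, -0.1737, 0.276]
ee_rot: [3.142, -0.019, -0.0]
force: [0.8, -1.0, -2.6]
width: 0.237
gripper_force: 40.0
array([ 0.55134163, -0.17366842,  0.27605666]) [ 0.93277821 -0.04277769 -2.54183531] [ 0.02575711  0.14855295 -0.06481794]
array([ 0.55132381, -0.17368793,  0.27606324]) [ 0.06859503 -0.71562256 -2.01824102] [0.03303654 0.14814096 0.02990525]
array([ 0.55134855, -0.17370963,  0.27607172]) [ 0.94507402  0.23247056 -2.72320897] [ 0.02389501  0.12959648 -0.01067809]
array([ 0.5513321 , -0.17370355,  0.276035  ]) [-0.03278872  0.17754325 -3.06978078] [ 0.04524818  0.12217492 -0.02903885]
```

```bash
python3 -m inch '0 0 0.0005 0 0.01; 0 0 0.001 0 0.01; 0 0 0.001 0 0.01'; python3 -m inch '0 0 0.0005 0 0.01; 0 0 0.0005 0 0.01; 0 0 0.0005 0 0.01';  python3 -m inch '0 0 0.0005 0 0.01; 0 0 0.0005 0 0.01; 0 0 0.0005 0 0.01'
```

```text
clock: 17.6
position: [0.5514, -0.1737, 0.275]
ee_rot: [-3.142, 0.019, -0.0]
force: [0.3, -0.5, -1.3]
width: 0.237
gripper_force: 40.0
clock: 17.9
position: [0.5513, -0.1737, 0.2746]
ee_rot: [3.141, -0.019, 0.0]
force: [-1.4, 0.4, -1.3]
width: 0.239
gripper_force: 40.0
clock: 18.2
position: [0.5513, -0.1737, 0.2741]
ee_rot: [3.141, -0.019, -0.0]
force: [-0.7, 0.9, -1.1]
width: 0.238
gripper_force: 40.0
```

The force change of about 1.4 N at TCP z ≈ .275 is light contact with the bearing, exactly where the ring was predicted at .099. I'll raise slightly and hand in.

```bash
python3 -m inch '0 0 -0.0005 0 0.01; 0 0 -0.001 0 0.01; 0 0 -0.0015 0 0.01; 0 0 -0.0015 0 0.01; 0 0 -0.0015 0 0.01'; python3 chk.py t11 2>/dev/null | grep -v '^[.0-9]*$'; python3 -c "
from fit import *
print(fitstub('top',arm.get_image('top')))
print(arm.sign_off())"
```

```text
clock: 18.7
position: [0.5513, -0.1737, 0.2755]
ee_rot: [-3.142, 0.019, 0.0]
force: [0.4, -0.0, -1.8]
width: 0.235
gripper_force: 40.0
ring z 0.10046393027563598
ring fit [ 0.6772 -0.1741  0.022   0.0252] 40.92054339128461 86.85551020408163
t 18.75 yaw -0.0123 tilt [-0.0002 -0.    ] grasp now [ 0.5513 -0.1737  0.1164] -> rows [-0.0013  0.0008  0.0004] roll 0.0
(array([ 0.67388028, -0.17213626,  0.09702443]), np.float64(0.9033583310909956))
the job is handed in; nothing more can be done
None
```

The job is handed in with no verdict returned: the drawer is home, and the squeezed pliers hold the spread ring about 1 mm off the stub's axis at groove height (about 100 mm), just off the bearing; I viewed 11 pictures against the limit of 10.

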